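# Play a tape for a customer on the flea-market stall

### The arm

A 7-joint arm with a two-finger parallel gripper is mounted at the origin on the work surface. World frame = base frame: x ahead of the robot, y to its left, z up, the work surface at z = 0. Lengths are in m, angles in rad, forces in N, time in s.
With the tool pointing down it reaches from about 0.425 to 0.925 m from the base axis. Payload 6.8 kg.
Tool frame: the origin (TCP) lies at the very end of the fingers, on their centre line; the grasp point (between the pads) lies 19 mm behind it (grip_point_offset is the distance from the TCP to the grasp point, in m); z points along the fingers, y is the line along which they close (so a half turn about z gives the same grasp; the last joint's range is limited). The gripper opens to 85 mm and grips with 20 to 120 N. Pads are 22 mm wide; open, the fingers measure 114 mm over their backs; the gripper's body (76 mm by 85 mm) begins 54 mm behind the grasp point. The pads swing forward as they close: fully open they stand 13 mm farther back than shut.
Start: joints at [-1.325, 0.477, 0.022, 1.555, -0.011, 1.109, -0.083], TCP at [0.234, 0.633, 0.231] pointing down, gripper open.
Joint ranges: [-2.96, 2.96], [-0.34, 2.1], [-1.41, 1.46], [0.24, 2.44], [-1.37, 4.51], [0.17, 1.92], [-2.96, 2.96]. Speed limits (rad/s): [2.39, 2.39, 3.14, 3.14, 3.14, 3.14, 3.14].

### API

Orientations are given as a unit quaternion [w, x, y, z].
In Python, from station import * gives the robot as it stands.
- The arm moves only by the tool carry_out, never from a script. Its argument "rows" is text: rows parted by semicolons, each of 4 numbers parted by spaces: the shift along the world's x, y, z in mm, then the turn about the world's z in degrees. In form: dx dy dz yaw; .... A call has 1 to 10 rows; each row shifts and turns the commanded pose from where the row before left it; what a row does not reach is not made up. A row lasts 1/8 s, in which the tool goes at most 62.5 mm and 10.7 degrees, less where a joint would pass 70% of its speed; a pose out of reach is approached as far as the arm can. A call is refused whole if a number of a shift passes 62.5 or a number of a turn 10.7, either way. A call with a gripper value outside its range is refused whole. "claw" is the finger opening in mm, from 0 to 85.4, set as the call begins (left out, the last holds). The fingers move at their own pace and stop on an object; "force" is the grip in N (left out, the last holds). Time passes only in rows, so rows that do not move let the fingers close. It gives the time, the measured TCP pose, the force, the opening and the grip force at its end, in the units of the state.
- get_obs(): the state, without advancing time (a new reading comes with each control period).
- read_camera(name): name is "scene" or "top" or "wrist"; returns a dict with "img" (420x560x3 uint8, blue, green, red), "fov_y" (degrees; the focal length in pixels is half the picture's height over the tangent of half this angle, whatever the lens; pixels are square), "cx", "cy" (the principal point, pixels), "distortion" ([k1, k2, p1, p2, k3] as OpenCV has them; the pictures are not rectified), "world_to_cam" (4x4, takes a point from world to camera coordinates). Camera axes: x right, y up, looking along -z (the intrinsics and any distortion apply to the point x, -y, -z); pixel columns grow to the right and rows downward; lengths in m; the calibration is good to about 2 mm. A picture is of the moment at which its call begins. There is no depth.
- hand_in(): hands the job in; it is judged then, once.
Trained networks look in the newest picture that a camera, given by its name, has taken for a name from the list of things; names that differ only in an ending like _2 or _b are one class to them, and where a whole thing is asked for, a point or a joint stands for the part that bears it (a point fixed in the world has none). Each returns a list of dicts, best first, with "confidence" (0 to 1); they miss things now and then, are a little off and sometimes report something else, mostly with a low value. They report only what shows in the picture. A call takes as long as a camera call. They do not tell look-alikes from the thing itself.
- recognise(camera, thing): "centre" ([column, row] in pixels, amid what is visible of it).
- outline_of(camera, thing): "pixels" (420x560 bool, what is visible of it) and "centre" ([column, row] in pixels, amid what is visible of it).
- place_of(camera, thing): "centre" ([column, row] in pixels: a listed point, or the origin of a listed thing).
The state is a dict: "t": time; "q": joint angles; "joint_vel": joint speeds; "joint_torque": joint torques, N m; "eef_pos": TCP position; "tool_rot": TCP orientation; "contact_force": force on the tool from outside, world axes, zero at the start; "torque": the same for the moment, N m; "gripper_width": opening from 0.0 (shut) to 1.0 (fully open); "grasp_force": force on a finger pad.
Only numpy, scipy, OpenCV 4.12 (cv2) and the standard library are available. Lean on these libraries where they do the work, as an engineer would, in place of code of your own. Each camera call takes 0.05 s, during which the arm holds its last target. There are 200 camera calls.

### The job

Show the customer that the cassette player works, only pressing with the closed fingertips: first press the orange side of the loudspeaker's rocker fully down to switch it on, then push the player's cassette lid fully shut, and then press the green play key all the way down, in that order. Press no other key, do not pick up, tip or shove the player or the loudspeaker, leave everything else on the stall where it stands, and finish clear of it all.

Things in the scene. Friction and masses are not known exactly. Their poses are not given: they have to be found in the camera images.
- player: cream battery cassette player, loose on the table, left or right of the speaker, 190 (x) x 230 (y) x 55 mm to its deck, about 2 kg. Origin: centre of underside; z up, x from its key edge (robot side) to its lid hinge. Four keys in a row along y, 38 mm apart; from +y to -y: red (record), blue (rewind), green (play), white (stop). Behind them the cassette well with a grey lid.
- speaker: dark wooden battery loudspeaker, loose on the table, 120 (x) x 160 (y) x 100 mm, about 2 kg. Origin: centre of underside; z up, grille on its +x side. A paddle rocker, 34 mm wide and 64 mm long, lies along x in the middle of its top: the orange (on) half towards -x (robot side), the black (off) half towards +x.
- rocker (a joint): speaker's rocker, rad. About 0 = off (orange half raised about 20 degrees, black half level); 0.34 = fully on (orange half pressed down level, its face then about 119 mm above the table). Stays where it is left; a downward push of about 2 to 5 N on the orange half turns it.
- rocker_on (a point): point on the upper face of the orange half of the rocker, 20 mm from the rocker's axis along that half (the half is 32 mm long): press here, straight down. Moves with the rocker, lies about 125 mm above the table when off.
- lid (a joint): grey cassette lid, rad. 0 = fully shut, level; it starts standing open by 0.32 to 0.55 and stays where it is left (stiff hinge; about 2 N pushed down at its middle moves it).
- lid_hinge (a point): middle of the lid's hinge line, which runs along the player's y; fixed to the player, 66 mm towards +x from the player's origin, 67 mm above the table. The lid is 122 mm wide, 5 mm thick and reaches 87 mm from the hinge towards the keys; shut, its top is 72 mm above the table.
- lid_push (a point): point on the lid's outer face, 50 mm from the hinge line, mid-width; moves with the lid.
- record_key (a joint): travel of the red record key, m. 0 = up, 0.007 = fully down. Moves straight down, needs about 3 to 5 N, stays where it is left.
- record_top (a point): centre of the top face (32 x 30 mm) of the red record key; up it is 68 mm above the table, 13 mm proud of the deck; fully down 61 mm.
- rewind_key (a joint): travel of the blue rewind key, m. 0 = up, 0.007 = fully down. Moves straight down, needs about 3 to 5 N, stays where it is left.
- rewind_top (a point): centre of the top face (32 x 30 mm) of the blue rewind key; up it is 68 mm above the table, 13 mm proud of the deck; fully down 61 mm.
- play_key (a joint): travel of the green play key, m. 0 = up, 0.007 = fully down. Moves straight down, needs about 3 to 5 N, stays where it is left.
- play_top (a point): centre of the top face (32 x 30 mm) of the green play key; up it is 68 mm above the table, 13 mm proud of the deck; fully down 61 mm.
- stop_key (a joint): travel of the white stop key, m. 0 = up, 0.007 = fully down. Moves straight down, needs about 3 to 5 N, stays where it is left.
- stop_top (a point): centre of the top face (32 x 30 mm) of the white stop key; up it is 68 mm above the table, 13 mm proud of the deck; fully down 61 mm.
- chess_piece: turned wooden chess pawn, 52 mm tall, 26 mm foot, standing between or in front of the two devices; origin under its foot
- tape_case_a: clear cassette case lying flat near the robot, 70 x 109 x 17 mm; origin centre of underside
- brass_bowl: small brass bowl near the robot, 80 mm across, 35 mm tall; origin centre of underside
- mug: blue mug beyond the devices, 76 mm across, 85 mm tall; origin centre of underside
- candlestick: brass candlestick beyond the devices, 120 mm tall, 76 mm foot; origin centre of underside
- jar: jar with red cap at the left side, 64 mm across, 90 mm tall; origin centre of underside
- cup: white cup at the right side, 72 mm across, 60 mm tall; origin centre of underside
Not all that is in view belongs to the job. Leave any purple look-alike of the speaker alone.

How it is judged:
On the way, in this order (a step that is already met when the one before it is completed fails the run):
1. the loudspeaker's rocker is pressed fully on (value of joint rocker above 0.3 rad), for 0.2 s.
2. the cassette lid is fully shut (value of joint lid below 0.04 rad), for 0.2 s.
3. the green play key is fully down (value of joint play_key above 0.0055 m), for 0.2 s.
At the end, for the whole second after the job is handed in: Rocker on (over 0.30 of 0.34 rad), lid shut (within 0.04 rad), play key down (over 5.5 of 7 mm), the other three keys up (under 2 mm); player, loudspeaker and all other things at rest within 30 mm of where they stood, the two devices flat on the table (value of joint rocker above 0.3 rad and value of joint lid below 0.04 rad and value of joint play_key above 0.0055 m and value of joint each of record_key, rewind_key, stop_key below 0.002 m and distance of each of player, speaker, chess_piece, tape_case_a, brass_bowl, mug, candlestick, jar, cup from where it was at the start of the episode below 0.03 m and height (world z) of each of player, speaker below 0.008 m and angle between each of player, speaker's own z axis and vertical below 0.1 rad and linear speed of each of player, speaker below 0.02 m/s); the robot touches nothing.
It fails at once if the lid is pushed nearly shut before the loudspeaker is on (value of joint lid below 0.15 rad and value of joint rocker below 0.25 rad).
It fails at once if play is pressed before the loudspeaker is on and the lid shut (value of joint play_key above 0.003 m and (value of joint lid above 0.08 rad or value of joint rocker below 0.25 rad)).
It fails at once if another key is pressed (value of joint any of record_key, rewind_key, stop_key above 0.003 m).
It fails at once if the player or loudspeaker is lifted, tipped or shoved away (height (world z) of any of player, speaker above 0.012 m or angle between any of player, speaker's own z axis and vertical above 0.15 rad or distance of any of player, speaker from where it was at the start of the episode above 0.03 m).
It fails at once if something else on the stall is knocked, lifted or moved (distance of any of chess_piece, tape_case_a, brass_bowl, mug, candlestick, jar, cup from where it was at the start of the episode above 0.03 m or angle between any of chess_piece, tape_case_a, brass_bowl, mug, candlestick, jar, cup's own z axis and vertical above 0.5 rad).
It also fails if it takes over 64 s, if anything falls off the work surface, if the arm or the gripper's body presses on something with over 40 N, if the wrist force passes 120 N, or if a joint passes its speed limit or range.

## Working session

There is one attempt and no reset: what is moved stays moved. The work goes in short steps, Python scripts to look and compute and a tool call to move; the robot and the scene stay as the last step left them, time stands still between calls to the robot, and variables do not carry over. Pictures are saved under pics/ and viewed, at most 10 in all, crops included, and the job is handed in when it is done.

Besides the shell and the picture viewer there is one more tool, called after "Call:" as name(argument=value, ...) on one line, values as JSON. carry_out: Moves the arm, as the interface text tells. Its arguments: {"type":"object","properties":{"rows":{"type":"string"},"claw":{"type":"number"},"force":{"type":"number"}},"required":["rows"]}

```bash
mkdir -p pics; cat > h.py <<'E'
from station import *
import numpy as np, cv2
def ray(c,px):
    f=210/np.tan(np.radians(c["fov_y"]/2)); K=np.array([[f,0,c["cx"]],[0,f,c["cy"]],[0,0,1]])
    u=cv2.undistortPoints(np.array([[px]],float),K,np.array(c["distortion"],float))[0,0]
    M=np.array(c["world_to_cam"]); R=M[:3,:3]; o=-R.T@M[:3,3]
    d=R.T@np.array([u[0],-u[1],-1]); return o,d/np.linalg.norm(d)
def atz(c,px,z):
    o,d=ray(c,px); return o+d*(z-o[2])/d[2]
def proj(c,P):
    f=210/np.tan(np.radians(c["fov_y"]/2)); K=np.array([[f,0,c["cx"]],[0,f,c["cy"]],[0,0,1]])
    M=np.array(c["world_to_cam"]); p=M[:3,:3]@np.array(P)+M[:3,3]
    return cv2.projectPoints(np.array([[p[0],-p[1],-p[2]]]),np.zeros(3),np.zeros(3),K,np.array(c["distortion"],float))[0].ravel()
E
python3 - <<'E'
from h import *
Z=dict(player=0,speaker=0,rocker_on=.125,lid_hinge=.067,record_top=.068,rewind_top=.068,play_top=.068,stop_top=.068,lid_push=.09,chess_piece=0,brass_bowl=0,tape_case_a=0,mug=0,candlestick=0,jar=0,cup=0)
ims=[]
for n in ("top","scene"):
    c=read_camera(n); cv2.imwrite(f"pics/{n}0.png",c["img"])
    for k,z in Z.items():
        print(n,k,[(np.round(d["centre"]).tolist(),round(d["confidence"],2),np.round(atz(c,d["centre"],z)[:2],3).tolist()) for d in place_of(n,k)[:3]])
o=get_obs();print(o["t"],o["eef_pos"],o["tool_rot"],o["gripper_width"])
E
```

```text
top player [([360.0, 171.0], 0.86, [0.563, -0.209]), ([352.0, 191.0], 0.64, [0.5, -0.184]), ([296.0, 201.0], 0.15, [0.464, -0.013])]
top speaker [([234.0, 166.0], 0.88, [0.571, 0.184]), ([261.0, 239.0], 0.78, [0.343, 0.092]), ([233.0, 165.0], 0.73, [0.574, 0.188])]
top rocker_on [([234.0, 165.0], 0.69, [0.552, 0.17]), ([251.0, 240.0], 0.68, [0.337, 0.115]), ([181.0, 307.0], 0.52, [0.142, 0.307])]
top lid_hinge [([364.0, 151.0], 0.68, [0.614, -0.213])]
top record_top [([337.0, 185.0], 0.49, [0.508, -0.134])]
top rewind_top [([434.0, 171.0], 0.69, [0.558, -0.424]), ([348.0, 190.0], 0.66, [0.493, -0.167])]
top play_top [([362.0, 193.0], 0.46, [0.487, -0.206]), ([331.0, 109.0], 0.2, [0.74, -0.112])]
top stop_top [([374.0, 196.0], 0.62, [0.477, -0.245])]
top lid_push [([361.0, 159.0], 0.77, [0.583, -0.2])]
top chess_piece [([292.0, 200.0], 0.39, [0.466, 0.001])]
top brass_bowl [([385.0, 247.0], 0.8, [0.329, -0.29])]
top tape_case_a [([193.0, 240.0], 0.96, [0.335, 0.305]), ([361.0, 190.0], 0.48, [0.505, -0.213]), ([337.0, 185.0], 0.41, [0.516, -0.138])]
top mug [([277.0, 107.0], 0.65, [0.7
[... 1012 characters left out ...]
, 0.74, [0.593, -0.208])]
scene chess_piece [([288.0, 246.0], 0.47, [0.462, 0.0])]
scene brass_bowl [([253.0, 189.0], 0.82, [0.331, -0.299])]
scene tape_case_a [([397.0, 272.0], 0.93, [0.322, 0.299]), ([309.0, 296.0], 0.27, [0.566, 0.175])]
scene mug [([222.0, 316.0], 0.62, [0.775, 0.057]), ([244.0, 214.0], 0.53, [0.45, -0.217])]
scene candlestick [([188.0, 282.0], 0.79, [0.765, -0.101]), ([245.0, 214.0], 0.18, [0.447, -0.213])]
scene jar [([400.0, 365.0], 0.81, [0.574, 0.469]), ([246.0, 211.0], 0.72, [0.435, -0.223])]
scene cup [([176.0, 201.0], 0.79, [0.568, -0.434])]
1.7 [0.23386356 0.63319098 0.23131425] [ 6.06380823e-06  1.75969315e-01  9.84395652e-01 -3.49409327e-06] 1.0024025043634681
```

View pics/top0.png

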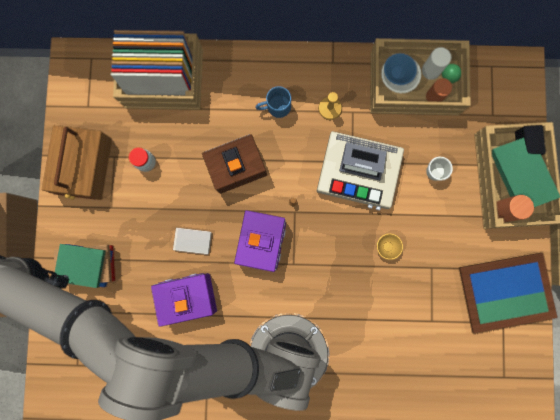

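View pics/scene0.png

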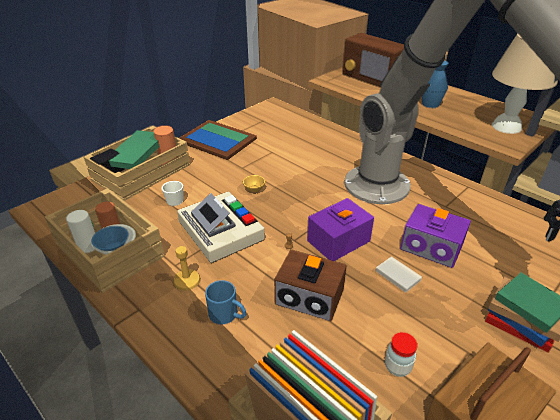

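Brown speaker at top (234,163) / scene (310,285); purple look-alikes at top (261,240) and (184,300). The brown (wooden) one is meant. The player is at top (361,171), right of it, with keys red, blue, green and white at (365,187), (350,189), (364,192), (376,195). I'll confirm in a crop.

```bash
python3 - <<'E'
from h import *
i=cv2.imread("pics/top0.png")[120:225,195:415]
cv2.imwrite("pics/crop.png",cv2.resize(i,None,fx=3.6,fy=3.6,interpolation=cv2.INTER_CUBIC))
E
```

```text
(no output)
```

View pics/crop.png

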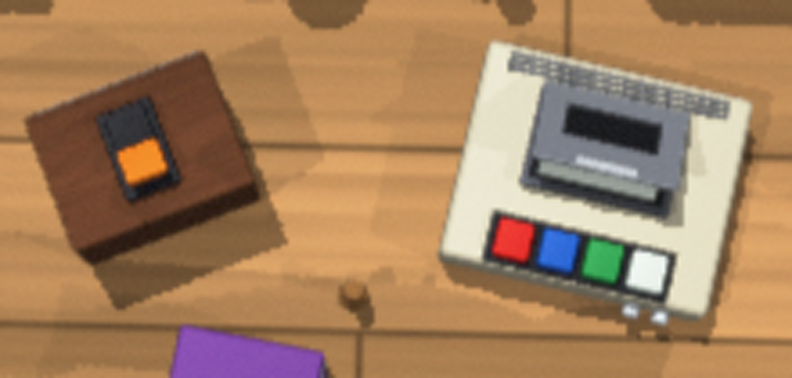

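Call:
carry_out(rows="0 0 20 0; 20 -40 0 0; 25 -45 0 0; 25 -45 0 0; 25 -45 0 0; 25 -45 0 0; 25 -45 0 0; 25 -45 0 0; 20 -45 0 0; 20 -40 0 0", claw=0)

```text
t: 2.95
eef_pos: [0.4445, 0.2364, 0.2516]
tool_rot: [0.0, 0.176, 0.984, 0.0]
contact_force: [0.1, -0.2, -0.0]
gripper_width: 0.001
grasp_force: 0.0
```

The crop shows the brown wooden speaker with orange half at crop (142,160) → top (234.4,164.4), towards the robot, and the player's green key at crop (603,261) → top (362.5,192.5). This is the right speaker. Next I check from the wrist camera.

```bash
python3 - <<'E'
from h import *
c=read_camera("wrist"); cv2.imwrite("pics/w1.png",c["img"])
for k,z in dict(rocker_on=.125,speaker=0).items():
    print(k,[(np.round(d["centre"]).tolist(),round(d["confidence"],2),np.round(atz(c,d["centre"],z)[:2],3).tolist()) for d in place_of("wrist",k)[:3]])
hsv=cv2.cvtColor(c["img"],cv2.COLOR_BGR2HSV)
m=cv2.inRange(hsv,(8,200,150),(20,255,255)); n,l,s,ce=cv2.connectedComponentsWithStats(m)
for j in range(1,n):
    if s[j,4]>150: print(s[j],ce[j],atz(c,ce[j],.125))
t=read_camera("top")
print(atz(t,(234.4,164.4),.123),atz(t,(362.5,192.5),.068))
E
```

```text
rocker_on [([68.0, 122.0], 0.69, [0.336, 0.109]), ([306.0, 39.0], 0.33, [0.344, 0.293])]
speaker [([122.0, 118.0], 0.74, [0.337, 0.094])]
[0.55360456 0.1698129  0.123     ] [ 0.48695686 -0.20939704  0.068     ]
```

View pics/w1.png

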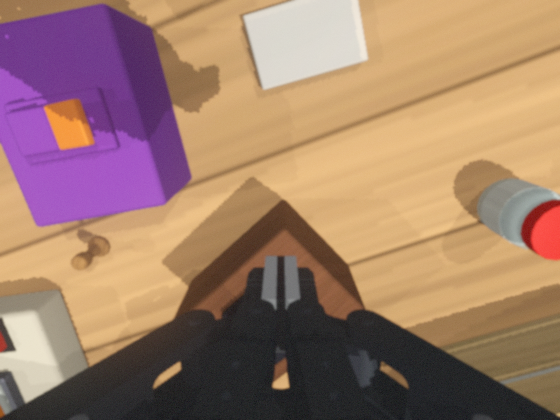

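The wrist view shows the purple look-alike at (68,122), the pawn at (90,252) and the brown speaker hidden behind the fingers. Top and scene agree on rocker_on at about (0.553, 0.172), so I go above it.

Call:
carry_out(rows="36 -22 0 0; 36 -21 0 0; 37 -21 0 0; 0 0 -40 0; 0 0 -40 0; 0 0 -20 0; 0 0 -12 0; 0 0 0 0")

```text
t: 4.15
eef_pos: [0.5524, 0.1751, 0.1388]
tool_rot: [-0.001, 0.175, 0.985, -0.0]
contact_force: [0.2, 0.8, 0.4]
gripper_width: -0.003
grasp_force: 0.0
```

```bash
python3 - <<'E'
from h import *
o=get_obs(); p=o["eef_pos"]; print(p,o["contact_force"])
ims=[]
for n,s in (("top",40),("scene",55)):
    c=read_camera(n); u=proj(c,p); x,y=np.round(u).astype(int); print(n,u,[d["centre"] for d in place_of(n,"rocker_on")[:2]])
    ims.append(cv2.resize(c["img"][y-s:y+s,x-s:x+s],(400,400),interpolation=cv2.INTER_CUBIC))
cv2.imwrite("pics/press1.png",np.hstack(ims))
E
```

```text
[0.55237476 0.17514226 0.13881933] [0.21951998 0.79530555 0.35137837]
top [231.93796317 163.80567982] [[249.3, 237.1], [179.7, 306.7]]
scene [314.19922484 256.83600773] [[441.4, 212.9], [315.1, 258.6]]
```

View pics/press1.png

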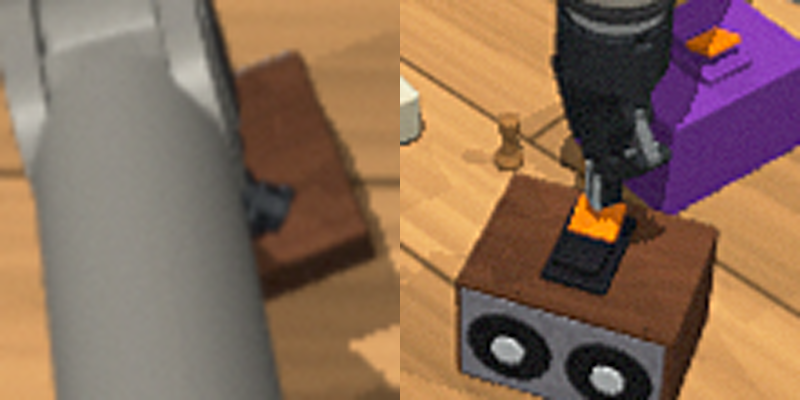

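The fingertips sit right above the orange half (scene crop (597,208)), clear of everything else. Now I press.

Call:
carry_out(rows="1 -3 -4 0; 0 0 -4 0; 0 0 -4 0; 0 0 -4 0; 0 0 -3 0; 0 0 -2 0; 0 0 0 0")

```text
t: 5.22
eef_pos: [0.5535, 0.171, 0.119]
tool_rot: [-0.001, 0.176, 0.984, -0.0]
contact_force: [-4.7, -1.5, 10.9]
gripper_width: 0.0
grasp_force: 5.5
```

Call:
carry_out(rows="0 0 -1 0; 0 0 0 0; 0 0 0 0; 0 0 20 0; 0 0 40 0; 0 0 60 0; -10 -60 10 6.5; -10 -60 0 0; 0 -60 0 0; 0 -60 0 0")

```text
t: 6.48
eef_pos: [0.5338, -0.0704, 0.2475]
tool_rot: [0.001, 0.12, 0.993, 0.0]
contact_force: [0.8, -0.7, -0.7]
gripper_width: 0.002
grasp_force: 0.0
```

```bash
python3 - <<'E'
from h import *
print(get_obs()["eef_pos"])
ims=[]
c=read_camera("top");ims.append(cv2.resize(c["img"][130:200,200:270],(400,400),interpolation=cv2.INTER_CUBIC))
c=read_camera("scene");ims.append(cv2.resize(c["img"][230:330,260:360],(400,400),interpolation=cv2.INTER_CUBIC))
cv2.imwrite("pics/rock.png",np.hstack(ims))
for n in("top","scene","wrist"):
    c=read_camera(n)
    for k,z in dict(record_top=.068,rewind_top=.068,play_top=.068,stop_top=.068,lid_hinge=.067,lid_push=.09).items():
        print(n,k,[(np.round(d["centre"]).tolist(),round(d["confidence"],2),np.round(atz(c,d["centre"],z)[:2],3).tolist()) for d in place_of(n,k)[:1]])
E
```

```text
[ 0.53382033 -0.07043832  0.24747831]
top record_top []
top rewind_top [([351.0, 193.0], 0.56, [0.485, -0.174])]
top play_top [([362.0, 192.0], 0.47, [0.487, -0.207])]
top stop_top [([374.0, 196.0], 0.54, [0.479, -0.245])]
top lid_hinge [([368.0, 148.0], 0.61, [0.623, -0.226])]
top lid_push [([361.0, 158.0], 0.59, [0.587, -0.202])]
scene record_top [([246.0, 218.0], 0.42, [0.514, -0.133])]
scene rewind_top [([241.0, 210.0], 0.59, [0.498, -0.17])]
scene play_top [([238.0, 205.0], 0.4, [0.487, -0.196])]
scene stop_top [([231.0, 198.0], 0.57, [0.478, -0.244])]
scene lid_hinge [([230.0, 194.0], 0.24, [0.465, -0.264])]
scene lid_push [([208.0, 211.0], 0.81, [0.589, -0.218])]
wrist record_top [([203.0, 165.0], 0.79, [0.502, -0.134])]
wrist rewind_top [([161.0, 167.0], 0.74, [0.495, -0.173])]
wrist play_top [([122.0, 169.0], 0.57, [0.489, -0.208])]
wrist stop_top [([78.0, 170.0], 0.71, [0.48, -0.248])]
wrist lid_hinge []
wrist lid_push [([145.0, 277.0], 0.8, [0.59, -0.215])]
```

View pics/rock.png

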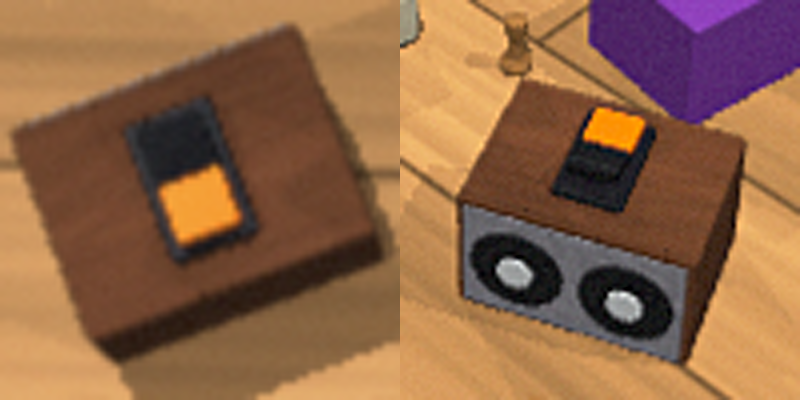

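The rocker now lies level, so it is on. Wrist, top and scene agree on play_top ≈ (0.488,-0.208) and yaw ≈ -12°. The lid push point when shut is ≈ (0.568,-0.208). Now the lid.

Call:
carry_out(rows="12 -46 0 0; 11 -46 0 0; 11 -46 0 0; 0 0 -50 0; 0 0 -50 0; 0 0 -20 0; 0 0 -10 0; 0 0 -10 0; 0 0 -10 0; 0 0 -6 0")

```text
t: 8.88
eef_pos: [0.568, -0.2068, 0.0913]
tool_rot: [0.0, 0.12, 0.993, 0.0]
contact_force: [-0.2, 0.0, 1.4]
gripper_width: 0.001
grasp_force: 0.5
```

Call:
carry_out(rows="0 0 -5 0; 0 0 -5 0; 0 0 -4 0; 0 0 -3 0; 0 0 -2 0; 0 0 -1 0; 0 0 0 0; 0 0 0 0")

```text
t: 9.88
eef_pos: [0.5678, -0.2068, 0.072]
tool_rot: [-0.0, 0.12, 0.993, 0.0]
contact_force: [-3.5, 1.5, 7.6]
gripper_width: 0.001
grasp_force: 3.6
```

Call:
carry_out(rows="0 0 -1 0; 0 0 -1 0; 0 0 0 0; 0 0 15 0; 0 0 50 0; 0 0 60 0; 25 60 0 0; 25 60 0 0; 0 0 0 0")

```text
t: 11.0
eef_pos: [0.6183, -0.0837, 0.1943]
tool_rot: [0.001, 0.115, 0.993, 0.002]
contact_force: [-0.5, -0.6, 0.0]
gripper_width: 0.003
grasp_force: 0.0
```

```bash
python3 - <<'E'
from h import *
print(get_obs()["eef_pos"])
w=read_camera("wrist");c=read_camera("scene")
cv2.imwrite("pics/lid.png",np.hstack([cv2.resize(w["img"],(533,400)),cv2.resize(c["img"][180:270,170:230+0],(267,400),interpolation=cv2.INTER_CUBIC)]))
for n in("wrist","top"):
    c=read_camera(n)
    for k,z in dict(record_top=.068,rewind_top=.068,play_top=.068,stop_top=.068,lid_hinge=.067,lid_push=.072).items():
        print(n,k,[(np.round(d["centre"]).tolist(),round(d["confidence"],2),np.round(atz(c,d["centre"],z)[:2],3).tolist()) for d in place_of(n,k)[:1]])
E
```

```text
[ 0.61828969 -0.08374993  0.19428072]
wrist record_top [([182.0, 62.0], 0.81, [0.504, -0.135])]
wrist rewind_top [([127.0, 64.0], 0.63, [0.496, -0.173])]
wrist play_top [([75.0, 62.0], 0.8, [0.487, -0.208])]
wrist stop_top [([14.0, 65.0], 0.69, [0.479, -0.249])]
wrist lid_hinge [([131.0, 241.0], 0.93, [0.625, -0.22])]
wrist lid_push [([122.0, 184.0], 0.91, [0.576, -0.207])]
top record_top []
top rewind_top [([350.0, 193.0], 0.52, [0.484, -0.172])]
top play_top [([194.0, 241.0], 0.62, [0.331, 0.288])]
top stop_top [([375.0, 196.0], 0.53, [0.477, -0.247])]
top lid_hinge [([365.0, 150.0], 0.77, [0.615, -0.216])]
top lid_push [([363.0, 163.0], 0.58, [0.575, -0.209])]
```

View pics/lid.png

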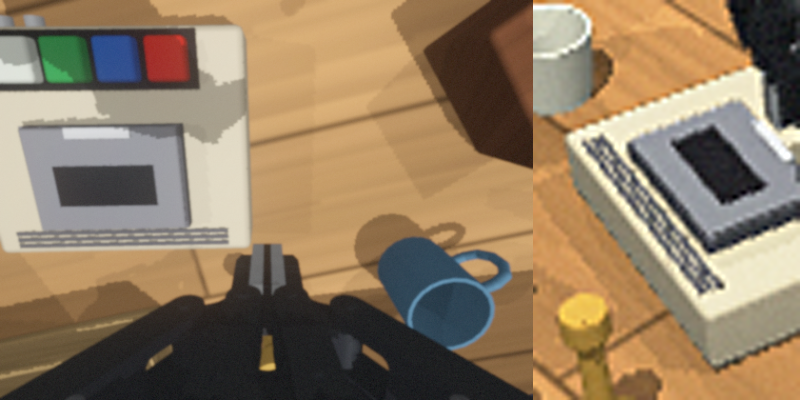

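The lid lies level and shut in both views, and the green key is at wrist crop (65,58). play_top = (0.488,-0.210), consistent with the 38 mm key spacing. I go above it.

Call:
carry_out(rows="-43 -42 0 0; -43 -42 0 0; -44 -42 0 0; 0 0 -40 0; 0 0 -40 0; 0 0 -20 0; 0 0 -8 0; 0 0 0 0; 0 0 0 0")

```text
t: 12.92
eef_pos: [0.4867, -0.2177, 0.0872]
tool_rot: [0.001, 0.12, 0.993, -0.0]
contact_force: [0.1, 0.3, 0.7]
gripper_width: 0.002
grasp_force: 0.0
```

```bash
python3 - <<'E'
from h import *
p=get_obs()["eef_pos"];print(p)
c=read_camera("scene");print(proj(c,p))
cv2.imwrite("pics/play.png",cv2.resize(c["img"][165:255,190:290],(800,600),interpolation=cv2.INTER_CUBIC))
E
```

```text
[ 0.48666337 -0.21768643  0.08724744]
[233.5535674  197.36717455]
```

View pics/play.png

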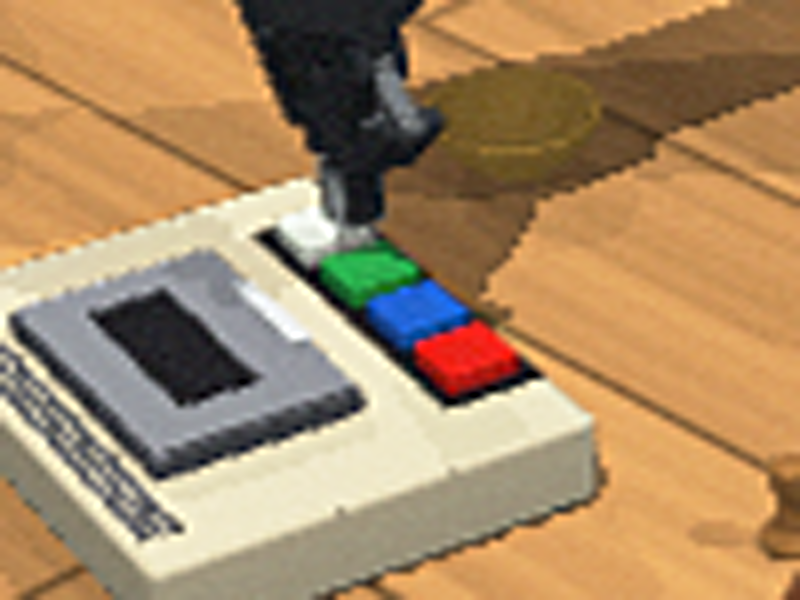

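The tip is above the green key's border towards white and 8 mm too far to -y, so I correct that first and descend after.

Call:
carry_out(rows="1 8 0 0; 0 0 0 0; 0 0 -8 0; 0 0 -6 0; 0 0 0 0")

```text
t: 13.6
eef_pos: [0.4863, -0.2094, 0.0715]
tool_rot: [-0.001, 0.12, 0.993, 0.0]
contact_force: [0.2, -0.5, 0.0]
gripper_width: 0.001
grasp_force: 0.0
```

```bash
python3 - <<'E'
from h import *
p=get_obs()["eef_pos"];print(p)
c=read_camera("scene")
cv2.imwrite("pics/play2.png",cv2.resize(c["img"][180:230,205:265],(720,600),interpolation=cv2.INTER_CUBIC))
E
```

```text
[ 0.48628971 -0.20939089  0.07150533]
```

View pics/play2.png

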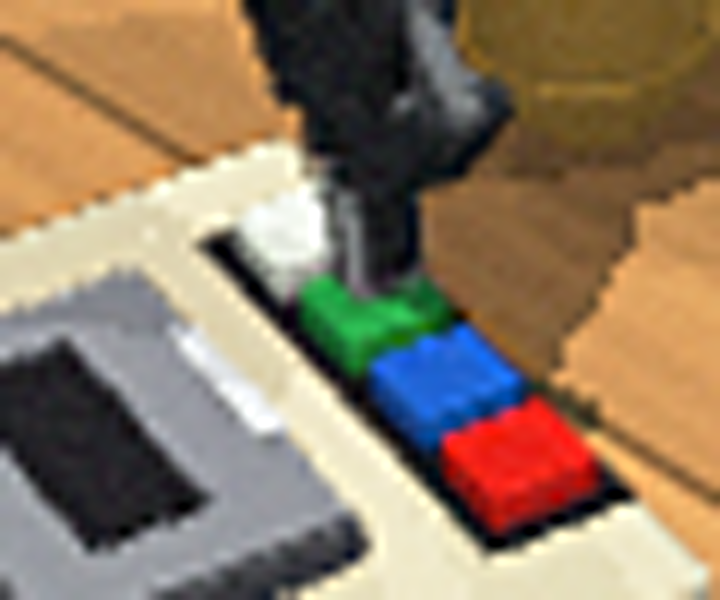

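The tip is just above the green key (crop (375,290)), a touch to the white side. I add 2 mm in y and press.

Call:
carry_out(rows="1 2 0 0; 0 0 -2 0; 0 0 -2 0; 0 0 -2 0; 0 0 -2 0; 0 0 -2 0; 0 0 -1 0; 0 0 0 0; 0 0 0 0")

```text
t: 14.78
eef_pos: [0.4878, -0.2075, 0.0612]
tool_rot: [-0.0, 0.12, 0.993, -0.0]
contact_force: [-0.4, 0.3, 0.4]
gripper_width: 0.0
grasp_force: 0.0
```

Call:
carry_out(rows="0 0 -1 0; 0 0 -1 0; 0 0 0 0; 0 0 0 0")

```text
t: 15.28
eef_pos: [0.4879, -0.2075, 0.0609]
tool_rot: [0.0, 0.12, 0.993, 0.001]
contact_force: [-5.5, 2.8, 20.9]
gripper_width: 0.0
grasp_force: 10.6
```

At the stop (z 60.9 mm, 21 N). I withdraw.

Call:
carry_out(rows="0 0 0 0; 0 0 10 0; 0 0 40 0; 0 0 60 0; 0 0 60 0; 0 50 0 0; 0 60 0 0; 0 60 0 0; 0 0 0 0; 0 0 0 0")

```text
t: 16.52
eef_pos: [0.4878, -0.0379, 0.2293]
tool_rot: [-0.0, 0.12, 0.993, -0.0]
contact_force: [0.6, -0.2, -0.2]
gripper_width: 0.002
grasp_force: 0.0
```

```bash
python3 - <<'E'
from h import *
o=get_obs();print(o["eef_pos"],o["contact_force"])
c=read_camera("scene")
cv2.imwrite("pics/end.png",cv2.resize(c["img"][170:320,165:365],(800,600),interpolation=cv2.INTER_CUBIC))
E
```

```text
[ 0.48780151 -0.03789946  0.22932418] [ 0.63283542 -0.23131049 -0.15169116]
```

View pics/end.png

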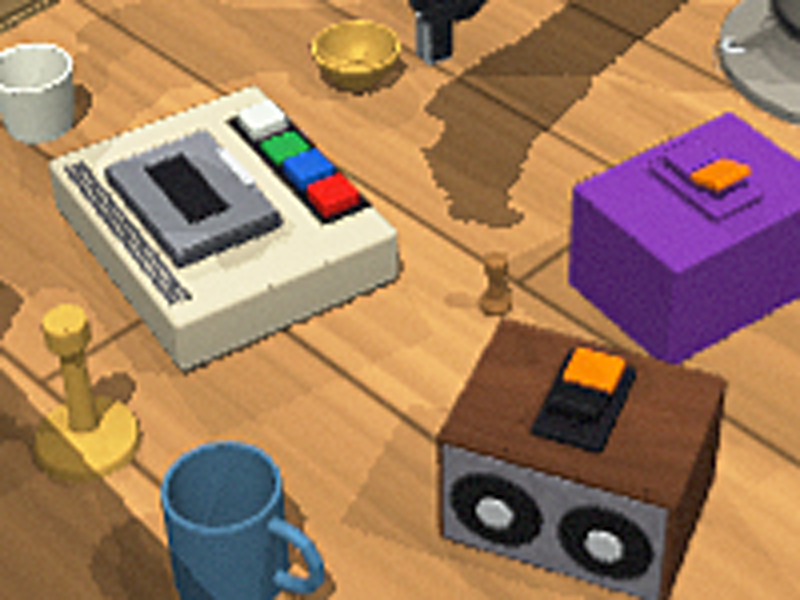

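The green key is down (285,148), the other three are up, the lid is shut and the rocker is on at (595,370). Everything else stands where it was and the arm is clear.

```bash
python3 -c "
from station import *
print(hand_in())"
```

```text
the job is handed in; nothing more can be done
None
```

I switched the speaker on, shut the cassette lid and pressed play fully down, in that order; the last picture shows the other three keys up, nothing displaced and the arm clear, and the job is handed in (no verdict was returned).

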